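# Seal the airtight tub

### The job

Tip the tub's lid shut, then press its grey rim down all the way round, section by section, until all six sections are fully home on the gasket. Leave the vent flap in the middle of the lid up until then so that the air can escape, and last press the flap down until its catch holds it shut. Do not disturb the bowl, the pepper mill or the spice jar.

Things in the scene. Friction and masses are not known exactly. Their poses are not given: they have to be found in the camera images.
- tub: white plastic food tub, 150 (x) x 190 (y) x 90 mm high, fixed to the worktop by its non-slip feet. Origin: centre of its underside. Own x axis points to its rear (lid hinge) side, y to its left, z up; the front (-x) side roughly faces the robot. The lid with its rim measures 164 (x) x 204 (y) mm and lies centred on the tub when shut
- lid (a joint): opening angle of the lid in rad: 0 = shut flat on the tub, up to 1.0 = front edge raised. Hinged along the tub's rear edge on a stiff hinge: it stays where it is left, and about 2 to 4 N downwards at the front edge closes it. Starts 0.35 to 0.6
- lid_hinge (a point): middle of the lid's hinge axis (parallel to the tub's y), 83 mm behind the tub's centre and 92 mm above its underside
- lid_front (a point): middle of the front edge of the white lid plate, on its top face, 161 mm from the hinge axis; moves with the lid. On the plate, between 30 and 56 mm in front of the tub's centre, is bare panel 9 mm below the rim's seated top
- rim_front_left (a joint): how far this section of the grey lid rim is pressed down onto the gasket, in m: 0 = 6 mm proud, 0.006 = fully home. L-shaped corner section, legs 81 (x) and 75 (y) mm, 26 mm wide, at the front left corner (left = tub's +y). Sinks straight down (in the lid's frame) and stays where it is left; needs about 7 N wherever on it one presses, then meets a hard stop. Starts 0 to 1.5 mm down
- press_front_left (a point): point on top of that rim section, where it is pressed: at the corner of the L, 69 mm in front of the tub's centre and 89 mm to its left; moves with it. With the lid shut it stands 111 mm above the tub's underside when fully proud, 105 mm when home
- rim_front_middle (a joint): how far this section of the grey lid rim is pressed down onto the gasket, in m: 0 = 6 mm proud, 0.006 = fully home. straight section 26 (x) x 50 (y) mm, the middle one of the front edge (left = tub's +y). Sinks straight down (in the lid's frame) and stays where it is left; needs about 7 N wherever on it one presses, then meets a hard stop. Starts 0 to 1.5 mm down
- press_front_middle (a point): point on top of that rim section, where it is pressed: 69 mm in front of the tub's centre, in the middle of its length; moves with it. With the lid shut it stands 111 mm above the tub's underside when fully proud, 105 mm when home
- rim_front_right (a joint): how far this section of the grey lid rim is pressed down onto the gasket, in m: 0 = 6 mm proud, 0.006 = fully home. L-shaped corner section, legs 81 (x) and 75 (y) mm, 26 mm wide, at the front right corner (left = tub's +y). Sinks straight down (in the lid's frame) and stays where it is left; needs about 7 N wherever on it one presses, then meets a hard stop. Starts 0 to 1.5 mm down
- press_front_right (a point): point on top of that rim section, where it is pressed: at the corner of the L, 69 mm in front of the tub's centre and 89 mm to its right; moves with it. With the lid shut it stands 111 mm above the tub's underside when fully proud, 105 mm when home
- rim_rear_left (a joint): how far this section of the grey lid rim is pressed down onto the gasket, in m: 0 = 6 mm proud, 0.006 = fully home. L-shaped corner section, legs 81 (x) and 75 (y) mm, 26 mm wide, at the rear left corner (left = tub's +y). Sinks straight down (in the lid's frame) and stays where it is left; needs about 7 N wherever on it one presses, then meets a hard stop. Starts 0 to 1.5 mm down
- press_rear_left (a point): point on top of that rim section, where it is pressed: at the corner of the L, 69 mm behind the tub's centre and 89 mm to its left; moves with it. With the lid shut it stands 111 mm above the tub's underside when fully proud, 105 mm when home
- rim_rear_middle (a joint): how far this section of the grey lid rim is pressed down onto the gasket, in m: 0 = 6 mm proud, 0.006 = fully home. straight section 26 (x) x 50 (y) mm, the middle one of the rear edge (left = tub's +y). Sinks straight down (in the lid's frame) and stays where it is left; needs about 7 N wherever on it one presses, then meets a hard stop. Starts 0 to 1.5 mm down
- press_rear_middle (a point): point on top of that rim section, where it is pressed: 69 mm behind the tub's centre, in the middle of its length; moves with it. With the lid shut it stands 111 mm above the tub's underside when fully proud, 105 mm when home
- rim_rear_right (a joint): how far this section of the grey lid rim is pressed down onto the gasket, in m: 0 = 6 mm proud, 0.006 = fully home. L-shaped corner section, legs 81 (x) and 75 (y) mm, 26 mm wide, at the rear right corner (left = tub's +y). Sinks straight down (in the lid's frame) and stays where it is left; needs about 7 N wherever on it one presses, then meets a hard stop. Starts 0 to 1.5 mm down
- press_rear_right (a point): point on top of that rim section, where it is pressed: at the corner of the L, 69 mm behind the tub's centre and 89 mm to its right; moves with it. With the lid shut it stands 111 mm above the tub's underside when fully proud, 105 mm when home
- vent (a joint): vent flap angle relative to the lid, rad: 0 = shut, held by the catch; 0.95 = fully up; starts 0.55 to 0.85. Grey flap on the middle of the lid, 59 long, 40 wide, 6 mm thick, hinged at its rear end, free tip to the front. A light spring lifts it; in the last 0.2 rad its tip passes a small spring catch (5 N at the tip, 8 N 36 mm from the hinge) and snaps shut; short of that it springs up
- vent_tip (a point): top of the free tip of the vent flap, 55 mm from its hinge axis; moves with the flap. Shut, with the lid shut, it stands 107 mm above the tub's underside and 5 mm in front of the tub's centre; the spring catch on the lid begins 2 mm further to the front
- vent_hinge (a point): middle of the vent flap's hinge axis (parallel to the tub's y), 50 mm behind the tub's centre, 103 mm above its underside with the lid shut
- bowl: bystander: white china bowl, 115 mm wide, 49 mm high, to the left of the tub; origin under its centre
- pepper_mill: bystander: wooden pepper mill, 58 mm wide, 160 mm high, to the right of the tub; origin under its centre
- spice_jar: bystander: glass spice jar, 44 mm wide, 109 mm high, to the right of the tub; origin under its centre

How it is judged (in metres and radians):
On the way, in this order (a step that is already met when the one before it is completed fails the run):
1. the lid is shut (value of joint lid below 0.03 rad), for 0.2 s.
2. all six rim sections are home while the vent flap is still up (value of joint lid below 0.03 rad and value of joint each of rim_front_left, rim_front_middle, rim_front_right, rim_rear_left, rim_rear_middle, rim_rear_right above 0.005 m and value of joint vent above 0.12 rad), for 0.2 s.
3. the vent flap is shut (value of joint vent below 0.06 rad), for 0.2 s.
At the end, for the whole second after the job is handed in: The lid is shut (within 0.03 rad), every one of the six rim sections is home (within 1 mm of its 6 mm travel), and the vent flap is held shut by its catch (within 0.06 rad); the bowl, the pepper mill and the spice jar stand still (value of joint lid below 0.03 rad and value of joint each of rim_front_left, rim_front_middle, rim_front_right, rim_rear_left, rim_rear_middle, rim_rear_right above 0.005 m and value of joint vent below 0.06 rad and linear speed of each of bowl, pepper_mill, spice_jar below 0.02 m/s); the robot touches nothing.
It fails at once if the bowl is moved more than 30 mm or tipped over (distance of bowl from where it was at the start of the episode above 0.03 m or angle between bowl's own z axis and vertical above 0.4 rad).
It fails at once if the pepper mill is moved more than 30 mm or tipped over (distance of pepper_mill from where it was at the start of the episode above 0.03 m or angle between pepper_mill's own z axis and vertical above 0.4 rad).
It fails at once if the spice jar is moved more than 30 mm or tipped over (distance of spice_jar from where it was at the start of the episode above 0.03 m or angle between spice_jar's own z axis and vertical above 0.4 rad).
It also fails if it takes over 58 s, if anything falls off the work surface, if the arm or the gripper's body presses on something with over 40 N, if the wrist force passes 120 N, or if a joint passes its speed limit or range.

### The arm

A 6-joint arm with a two-finger parallel gripper is mounted at the origin on a cart in front of the work surface, level with it; the furniture and walls round the work are solid. World frame = base frame: x ahead of the robot, y to its left, z up, the work surface at z = 0. Lengths are in m, angles in degrees, forces in N, time in s.
With the tool pointing down it reaches from about 0.3 to 0.875 m from the base axis. Payload 4.2 kg.
Tool frame: the origin (TCP) lies at the very end of the fingers, on their centre line; the grasp point (between the pads) lies 19 mm behind it; z points along the fingers, y is the line along which they close (so a half turn about z gives the same grasp; the last joint's range is limited). The gripper opens to 85 mm and grips with 20 to 120 N. Pads are 22 mm wide; open, the fingers measure 114 mm over their backs; the gripper's body (76 mm by 85 mm) begins 54 mm behind the grasp point. The pads swing forward as they close: fully open they stand 13 mm farther back than shut.
Start: joints at [72.594, 18.312, 89.639, -0, 72.044, -1.146], TCP at [0.161, 0.552, 0.231] pointing down, gripper open.
Joint ranges: [-177.97, 177.97], [-48.28, 115.42], [12.27, 149.76], [-77.06, 257.06], [2.81, 150.46], [-146.56, 146.56]. Speed limits (degrees/s): [147.25, 147.25, 180, 180, 180, 180].

### API

Orientations are given as a 3x3 rotation matrix whose columns are the frame's x, y, z axes.
In Python, from plant import env gives the robot as it stands.
- The arm moves only by the shell command python3 jog.py 'ROWS' [OPENING]. ROWS is a JSON list of rows, 1 to 12 of them, each written [[dx, dy, dz], turn]: dx, dy, dz in normalised numbers (1 is 300 mm), then a turn about the tool's z in parts of the range, where 1.0 means 60 degrees; each row shifts and turns the commanded pose from where the row before left it, along the tool's axes as they then stand; what a row does not reach is not made up. A row lasts 1/8 s, in which the tool goes at most 0.0625 m and 10.7 degrees, less where a joint would pass 70% of its speed; a pose out of reach is approached as far as the arm can. OPENING is the finger opening in m, set as the command begins (- or left out keeps the last). The fingers move at their own pace and stop on an object; the grip force is fixed at half the most. Time passes only in rows, so rows that do not move let the fingers close. It prints the time, the measured TCP pose, the force, the opening and the grip force at its end. No shift or turn number may pass 1 either way. Input that does not fit is refused with a message, and nothing moves.
- env.observe(): the state, without advancing time (a new reading comes with each control period).
- env.snapshot(name): name is "side" or "top" or "wrist"; returns a dict with "img" (400x640x3 uint8, red, green, blue), "mtx" (3x3 intrinsics, pixels), "k1" (the pictures are not rectified: a ray, as slopes to the right and down, at radius r is drawn at 1 + k1 r^2 times it, then the intrinsics apply), "origin" and "rotation" of the camera in the world. Camera axes: x right, y down, z forward; pixel columns grow to the right and rows downward; lengths in m; the calibration is good to about 2 mm. A picture is of the moment at which its call begins. There is no depth.
- env.close_job(): hands the job in; it is judged then, once.
The state is a dict: "clock": time; "joint_pos": joint angles; "joint_velocities": joint speeds; "tau": joint torques, N m; "ee_pos": TCP position; "eef_rot": TCP orientation; "ft_force": force on the tool from outside, world axes, zero at the start; "wrist_torque": the same for the moment, N m; "gripper_width": finger opening in m; "grasp_force": force on a finger pad.
Only numpy, scipy, OpenCV 4.12 (cv2) and the standard library are available. Lean on these libraries where they do the work, as an engineer would, in place of code of your own. Each camera call takes 0.05 s, during which the arm holds its last target. There are 200 camera calls.

## Working session

There is one attempt and no reset: what is moved stays moved. The work goes in short steps, Python scripts to look and compute and a shell command to move; the robot and the scene stay as the last step left them, time stands still between calls to the robot, and variables do not carry over. Pictures are saved under pics/ and viewed, at most 10 in all, crops included, and the job is handed in when it is done.

```bash
mkdir -p pics; ls; python3 - <<'E'
from plant import env
import cv2,numpy as np
o=env.observe()
for k in o: print(k,np.round(o[k],3).tolist())
ims=[]
for n in("side","top"):
    s=env.snapshot(n); cv2.imwrite(f"pics/{n}0.png",s["img"][:,:,::-1])
    print(n,s["mtx"],s["k1"],s["origin"],s["rotation"])
E
```

```text
jog.py
pics
plant.py
clock 0.0
joint_pos [72.594, 18.35, 89.706, -0.0, 72.047, -1.147]
joint_velocities [0.024, -0.015, -0.007, -0.035, -0.002, -0.059]
tau [-0.001, -41.553, -23.415, -0.0, 0.009, 0.0]
ee_pos [0.161, 0.552, 0.23]
eef_rot [[-0.96, 0.28, -0.001], [0.28, 0.96, -0.002], [0.0, -0.002, -1.0]]
ft_force [-0.715, -0.882, 0.572]
wrist_torque [-0.001, -0.038, 0.0]
grasp_force 0.0
gripper_width 0.086
side [[402.2493603    0.         320.67566737]
 [  0.         402.2493603  194.26363438]
 [  0.           0.           1.        ]] -0.07444970220836516 [ 0.08776537 -0.61768311  0.7719475 ] [[ 0.81763666 -0.37335842  0.43826223]
 [-0.57537745 -0.55670813  0.59918015]
 [ 0.02027519 -0.74207786 -0.67000699]]
top [[476.40277739   0.         314.61767876]
 [  0.         476.40277739 205.8099275 ]
 [  0.           0.           1.        ]] 0.00512529057399289 [0.43292009 0.01713856 1.35297303] [[ 0.02370133 -0.99497476  0.09728039]
 [-0.99968379 -0.02440572 -0.00605713]
 [ 0.00840089 -0.09710607 -0.99523858]]
```

View pics/side0.png

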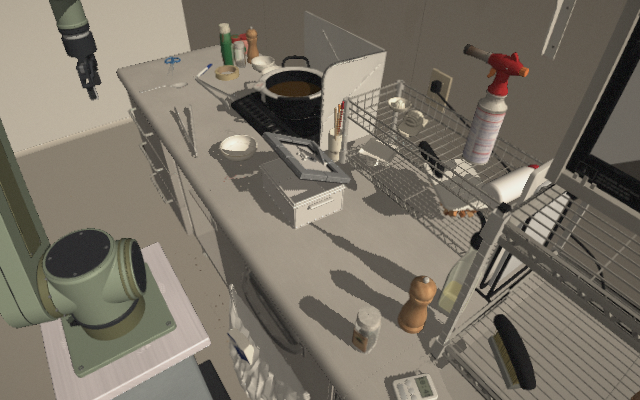

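View pics/top0.png

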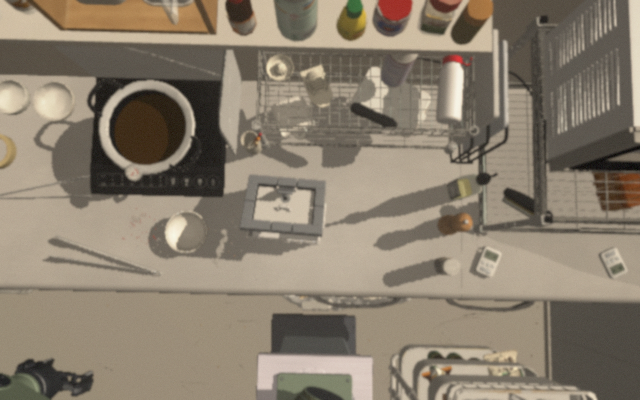

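Side view: the tub is at about (303,180) with its lid open, the bowl at (238,147), and the jar and mill far right at (367,330) and (418,305). Top view: the lid rim spans (242–326, 177–240) and the bowl is at (186,232). I'll zoom in.

```bash
python3 - <<'E'
import cv2,numpy as np
a=cv2.imread("pics/side0.png")[120:235,225:365];b=cv2.imread("pics/top0.png")[165:255,230:340]
a=cv2.resize(a,None,fx=5,fy=5,interpolation=cv2.INTER_CUBIC);b=cv2.resize(b,None,fx=6,fy=6,interpolation=cv2.INTER_CUBIC)
cv2.imwrite("pics/a.png",a);cv2.imwrite("pics/b.png",b)
E
```

```text
(no output)
```

View pics/a.png

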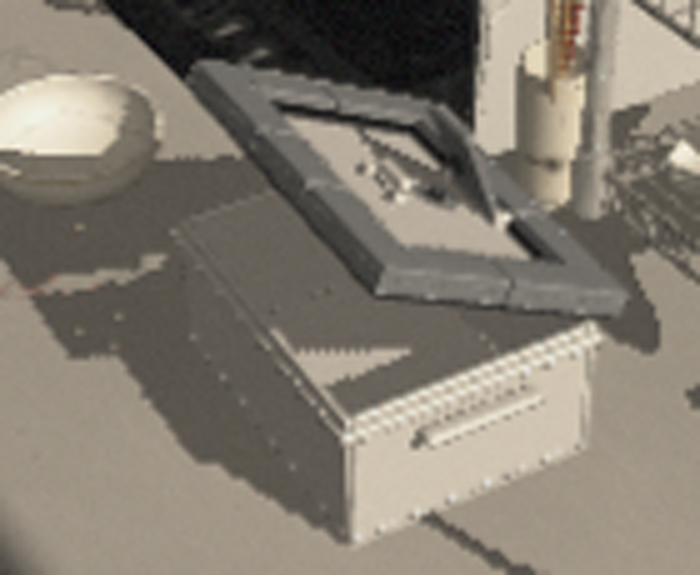

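View pics/b.png

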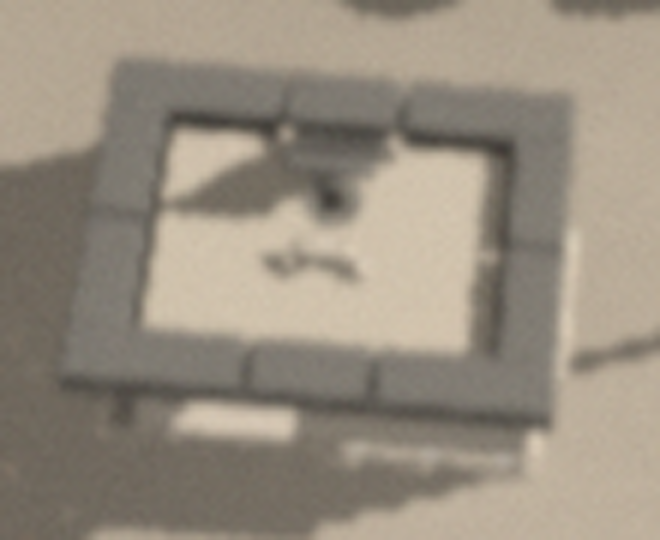

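The side crop shows the tub's top front-right corner at about (345,425), front-left at (172,232) and rear-right at (597,325). The rim corners are FL (203,62), FR (382,270), RR (628,295). The flap is up at (470,160). The top crop shows rim corners RL (118,60), RR (572,95), FR (550,412), FL (65,378). I'll cast rays from these.

```bash
cat > h.py <<'E'
import cv2,numpy as np
from plant import env
def cam(n): 
    return env.snapshot(n)
def ray(s,p):
    d=cv2.undistortPoints(np.array([[p]],float),s["mtx"],np.array([s["k1"],0,0,0,0.]))[0,0]
    return np.array(s["origin"]),np.array(s["rotation"])@[d[0],d[1],1]
def onz(s,p,z):
    o,d=ray(s,p); return o+d*(z-o[2])/d[2]
def tri(s,p,t,q):
    (a,u),(b,v)=ray(s,p),ray(t,q)
    k=np.linalg.lstsq(np.c_[u,-v],b-a,rcond=None)[0]
    P,Q=a+k[0]*u,b+k[1]*v
    return (P+Q)/2,np.linalg.norm(P-Q)
E
python3 - <<'E'
from h import *
S,T=cam("side"),cam("top")
a=lambda x,y:((x+.5)/5-.5+225,(y+.5)/5-.5+120)
b=lambda x,y:((x+.5)/6-.5+230,(y+.5)/6-.5+165)
np.set_printoptions(precision=4,suppress=True)
print("bowl",onz(T,(186,232),.049))
for n,p,z in(("FRbot",(352,545),0),("RRbot",(587,448),0),("FRtop",(345,425),.09),("FLtop",(172,232),.09),("RRtop",(597,325),.09)):print(n,onz(S,a(*p),z))
print("FRtop T",onz(T,b(540,438),.09))
for n,p,q in(("FL",(203,62),(65,378)),("FR",(382,270),(550,412)),("RR",(628,295),(572,95)),("RL",(432,103),(118,60))):print(n,*tri(S,a(*p),T,b(*q)))
print("rear z.11",onz(T,b(118,60),.11),onz(T,b(572,95),.11))
E
```

```text
bowl [0.48   0.3583 0.049 ]
FRbot [0.4598 0.0005 0.    ]
RRbot [ 0.6062 -0.0103  0.    ]
FRtop [ 0.4568 -0.0017  0.09  ]
FLtop [0.46   0.1806 0.09  ]
RRtop [ 0.6059 -0.011   0.09  ]
FRtop T [ 0.4722 -0.0057  0.09  ]
FL [0.4904 0.1899 0.1841] 0.002946636509615071
FR [ 0.4785 -0.007   0.1819] 0.003579824775546803
RR [ 0.6223 -0.0157  0.1061] 0.00143418752075718
RL [0.6336 0.1839 0.1072] 0.0007095262292200723
rear z.11 [0.6328 0.1837 0.11  ] [ 0.6223 -0.016   0.11  ]
```

Tub centre is about (0.538, 0.090), yaw about -3.2°, and the lid is at about 0.48 rad. I'll align the tool with the tub so that tool x = -tub x and tool y = tub y, close the fingers and fly above the front of the lid.

Units first: shifts go in shares of 300 mm and turns go in shares of 60 degrees. So -0.044 m / 0.3 = -0.1467, -0.036 m / 0.3 = -0.12, -9.75 degrees / 60 = -0.1625.

```bash
python3 jog.py '[[[0, 0, 0], -0.1625], [[0, 0, 0], -0.1625], [[-0.12, -0.1467, 0], 0], [[-0.12, -0.1467, 0], 0], [[-0.12, -0.1467, 0], 0], [[-0.12, -0.1467, 0], 0], [[-0.12, -0.1467, 0], 0], [[-0.12, -0.1467, 0], 0], [[-0.12, -0.1467, 0], 0], [[-0.12, -0.1467, 0], 0], [[-0.12, -0.1467, 0], 0], [[-0.12, -0.1467, 0.0333], 0]]' 0.0
cat > st.py <<'E'
import numpy as np
from plant import env
o=env.observe(); c=np.array([.538,.090]); w=-.056
R=np.array([[np.cos(w),-np.sin(w)],[np.sin(w),np.cos(w)]])
p=np.array(o["ee_pos"]); q=R.T@(p[:2]-c)
r=np.array(o["eef_rot"])
print("t",o["clock"],"tub mm",np.round(q*1e3,1),"z",round(p[2]*1e3,1),"F",np.round(o["ft_force"],1),"yaw",np.round(np.degrees(np.arctan2(*r[:2,1][::-1])),1),"zax",np.round(r[:,2],3))
E
python3 st.py
```

```text
clock: 1.7
ee_pos: [0.5469, 0.1316, 0.2219]
eef_rot: [[-0.998, -0.056, 0.002], [-0.056, 0.998, 0.001], [-0.002, 0.001, -1.0]]
ft_force: [-0.7, 0.4, -0.4]
gripper_width: 0.0002
grasp_force: 0.0
t 1.7 tub mm [ 6.5 42. ] z 221.9 F [-0.7  0.4 -0.4] yaw 93.2 zax [ 0.002  0.001 -1.   ]
```

To row units: 0.022 m / 0.3 = 0.0733, -0.021 m / 0.3 = -0.07.

```bash
python3 jog.py '[[[0.0733, -0.07, 0], 0], [[0.0733, -0.07, 0], 0], [[0, 0, 0], 0]]' >/dev/null; python3 st.py
```

```text
t 2.075 tub mm [-35.2  -4.5] z 221.2 F [ 1.1 -0.2 -0.2] yaw 93.1 zax [-0.001 -0.    -1.   ]
```

To row units: 0.02 m / 0.3 = 0.0667, 0.014 m / 0.3 = 0.0467.

```bash
python3 jog.py '[[[0.0067, 0.0133, 0.0667], 0], [[0.0067, 0, 0.0467], 0], [[0.02, 0, 0.04], 0], [[0.0167, 0, 0.04], 0], [[0.0167, 0, 0.04], 0], [[0, 0, 0], 0]]' >/dev/null; python3 st.py
```

```text
t 2.825 tub mm [-55.5  -1.9] z 150.3 F [-0.  -0.1  0.8] yaw 93.3 zax [-0.002 -0.001 -1.   ]
```

```bash
python3 - <<'E'
from h import *
a=cam("side")["img"][100:235,225:365,::-1];b=cam("wrist")["img"][:,:,::-1]
cv2.imwrite("pics/c.png",np.hstack([cv2.resize(a,(350,338)),cv2.resize(b,(440,338))]))
E
```

```text
(no output)
```

View pics/c.png

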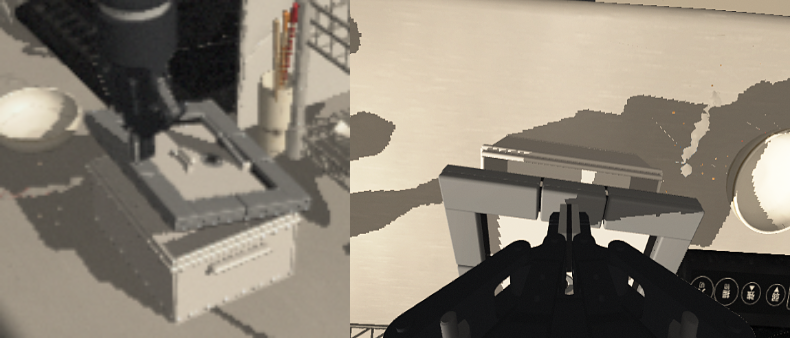

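The fingertips sit on the front-middle rim section (wrist part of the picture, about (570,205)) and the lid is coming down. I'll carry on along the arc to just shut.

To row units: 0.012 m / 0.3 = 0.04, 0.01 m / 0.3 = 0.0333.

```bash
python3 jog.py '[[[0.0133, 0.0033, 0.04], 0], [[0.01, 0, 0.04], 0], [[0.01, 0, 0.0333], 0], [[0, 0, 0.01], 0], [[0, 0, 0], 0]]' >/dev/null; python3 st.py; python3 jog.py '[[[0, 0, 0.0067], 0], [[0, 0, 0], 0]]' >/dev/null; python3 st.py
```

```text
t 3.55 tub mm [-65.   -1.8] z 113.8 F [ 0.4 -0.1  0.6] yaw 93.2 zax [-0.001 -0.    -1.   ]
t 3.8 tub mm [-64.4  -1.6] z 112.3 F [-0.  -0.8 -0.5] yaw 93.2 zax [ 0.  0. -1.]
```

To row units: 0.004 m / 0.3 = 0.0133, 0.003 m / 0.3 = 0.01.

```bash
for i in 1; do python3 jog.py '[[[0.0133, 0.0033, 0.01], 0], [[0, 0, 0], 0]]' >/dev/null; python3 st.py; done; python3 jog.py '[[[0, 0, 0.01], 0], [[0, 0, 0], 0]]' >/dev/null; python3 st.py;  python3 jog.py '[[[0, 0, 0.01], 0], [[0, 0, 0], 0]]' >/dev/null; python3 st.py
```

```text
t 4.05 tub mm [-67.1  -1. ] z 110.2 F [ 2.6 -0.7  4.5] yaw 93.3 zax [ 0.004  0.    -1.   ]
t 4.3 tub mm [-67.1  -0.9] z 107.2 F [ 2.3 -0.7  5.3] yaw 93.2 zax [ 0.004  0.    -1.   ]
t 4.55 tub mm [-67.1  -0.9] z 104.6 F [ 1.2 -0.7  7.2] yaw 93.2 zax [ 0.004  0.    -1.   ]
```

To row units: 0.003 m / 0.3 = 0.01.

```bash
python3 jog.py '[[[0, 0, 0.01], 0], [[0, 0, 0], 0]]' >/dev/null; python3 st.py
```

```text
t 4.8 tub mm [-67.2  -0.9] z 103.6 F [-2.9 -2.6 24.2] yaw 93.2 zax [ 0.004  0.001 -1.   ]
```

Front middle is home: hard stop at z≈103.7 with 24 N. On to front left.

To row units: 0.045 m / 0.3 = 0.15, -0.02 m / 0.3 = -0.0667.

```bash
python3 jog.py '[[[0, 0, -0.0667], 0], [[0.0033, 0.15, 0], 0], [[0.0033, 0.1467, 0], 0], [[0, 0, 0.0333], 0], [[0, 0, 0.0167], 0], [[0, 0, 0.01], 0], [[0, 0, 0], 0]]' >/dev/null; python3 st.py; python3 jog.py '[[[0, 0, 0.01], 0], [[0, 0, 0], 0]]'>/dev/null; python3 st.py
```

```text
t 5.675 tub mm [-80.8  88.2] z 103.8 F [-5.1  7.2 14.1] yaw 93.1 zax [ 0.     0.004 -1.   ]
t 5.925 tub mm [-80.6  88.5] z 102.7 F [-7.6  7.4 27.3] yaw 93.1 zax [ 0.001  0.005 -1.   ]
```

To row units: -0.045 m / 0.3 = -0.15, -0.044 m / 0.3 = -0.1467.

```bash
python3 jog.py '[[[0, 0, -0.0833], 0], [[-0.0133, -0.15, 0], 0], [[-0.0133, -0.15, 0], 0], [[-0.01, -0.1467, 0], 0], [[0, -0.1467, 0], 0], [[0, 0, 0], 0]]' >/dev/null; python3 st.py
```

```text
t 6.675 tub mm [-50.6 -91.7] z 123.5 F [0.2 0.4 0.2] yaw 92.9 zax [-0.002 -0.    -1.   ]
```

To row units: 0.018 m / 0.3 = 0.06, 0.01 m / 0.3 = 0.0333.

```bash
python3 jog.py '[[[0.06, 0.01, 0], 0], [[0, 0, 0.0333], 0], [[0, 0, 0.02], 0], [[0, 0, 0.01], 0], [[0, 0, 0], 0]]' >/dev/null; python3 st.py; python3 jog.py '[[[0, 0, 0.01], 0], [[0, 0, 0], 0]]'>/dev/null; python3 st.py
```

```text
t 7.3 tub mm [-68.5 -87.4] z 104.8 F [-3.3 -1.   3.6] yaw 93.3 zax [-0.003 -0.    -1.   ]
t 7.55 tub mm [-68.4 -87.6] z 103.6 F [-7.2 -1.9 19.3] yaw 93.3 zax [-0.002 -0.001 -1.   ]
```

Front right is home. On to rear right.

To row units: -0.046 m / 0.3 = -0.1533, -0.045 m / 0.3 = -0.15.

```bash
python3 jog.py '[[[0, 0, -0.0833], 0], [[-0.1533, 0, 0], 0], [[-0.1533, 0, 0], 0], [[-0.15, -0.0033, 0], 0], [[0, 0, 0], 0]]' >/dev/null; python3 st.py
```

```text
t 8.175 tub mm [ 71.5 -72.5] z 125.9 F [-1.4  0.4  0.1] yaw 93.3 zax [ 0.001  0.    -1.   ]
```

To row units: -0.016 m / 0.3 = -0.0533, 0.01 m / 0.3 = 0.0333.

```bash
python3 jog.py '[[[0.0067, -0.0533, 0.0067], 0], [[0, 0, 0.0333], 0], [[0, 0, 0.02], 0], [[0, 0, 0.01], 0], [[0, 0, 0], 0]]' >/dev/null; python3 st.py; python3 jog.py '[[[0, 0, 0.01], 0], [[0, 0, 0], 0]]'>/dev/null; python3 st.py
```

```text
t 8.8 tub mm [ 67.  -89.8] z 106.6 F [-2.9 -2.1  3.7] yaw 93.3 zax [-0.002 -0.001 -1.   ]
t 9.05 tub mm [ 67.1 -89.8] z 104.5 F [-4.2 -2.2  8.4] yaw 93.3 zax [-0.001 -0.001 -1.   ]
```

To row units: 0.003 m / 0.3 = 0.01.

```bash
python3 jog.py '[[[0, 0, 0.01], 0], [[0, 0, 0], 0]]'>/dev/null; python3 st.py; python3 jog.py '[[[0, 0, -0.08], 0], [[0, 0.15, 0], 0], [[0, 0.15, 0], 0], [[0, 0, 0], 0]]' >/dev/null; python3 st.py
```

```text
t 9.3 tub mm [ 67.3 -89.8] z 103.6 F [-7.6 -2.  18.9] yaw 93.3 zax [ 0.    -0.001 -1.   ]
t 9.8 tub mm [57.3  2.8] z 124.1 F [-0.6 -0.9 -0.1] yaw 93.4 zax [-0.     0.001 -1.   ]
```

To row units: -0.012 m / 0.3 = -0.04, 0.01 m / 0.3 = 0.0333.

```bash
python3 jog.py '[[[-0.04, -0.0067, 0], 0], [[0, 0, 0.0333], 0], [[0, 0, 0.02], 0], [[0, 0, 0.01], 0], [[0, 0, 0.01], 0], [[0, 0, 0], 0]]' >/dev/null; python3 st.py; python3 jog.py '[[[0, 0, 0.005], 0], [[0, 0, 0], 0]]'>/dev/null; python3 st.py
```

```text
t 10.55 tub mm [70.9 -1.6] z 104.4 F [-2.2 -0.2 12. ] yaw 93.2 zax [ 0.002 -0.    -1.   ]
t 10.8 tub mm [71.  -1.5] z 104.1 F [-3.9 -1.3 19.6] yaw 93.2 zax [ 0.003 -0.    -1.   ]
```

Rear middle is home. On to rear left.

To row units: 0.045 m / 0.3 = 0.15, -0.024 m / 0.3 = -0.08.

```bash
python3 jog.py '[[[0, 0, -0.08], 0], [[-0.0067, 0.15, 0], 0], [[0, 0.15, 0], 0], [[0, 0, 0], 0]]' >/dev/null; python3 st.py
```

```text
t 11.3 tub mm [61.4 90.9] z 124.0 F [ 0.1 -0.1 -0.2] yaw 93.4 zax [-0.001  0.    -1.   ]
```

To row units: 0.01 m / 0.3 = 0.0333, -0.007 m / 0.3 = -0.0233.

```bash
python3 jog.py '[[[-0.0233, -0.0067, 0], 0], [[0, 0, 0.0333], 0], [[0, 0, 0.02], 0], [[0, 0, 0.01], 0], [[0, 0, 0.01], 0], [[0, 0, 0], 0]]' >/dev/null; python3 st.py; python3 jog.py '[[[0, 0, 0.005], 0], [[0, 0, 0], 0]]'>/dev/null; python3 st.py
```

```text
t 12.05 tub mm [69.5 86.6] z 104.4 F [-2.  -3.5  9.2] yaw 93.2 zax [ 0.001 -0.001 -1.   ]
t 12.3 tub mm [69.6 86.6] z 104.0 F [-4.  -3.5 15.5] yaw 93.2 zax [ 0.002 -0.001 -1.   ]
```

To row units: -0.05 m / 0.3 = -0.1667, 0.04 m / 0.3 = 0.1333.

```bash
python3 jog.py '[[[0, 0, -0.1667], 0], [[0, 0.1, -0.1667], 0], [[0, 0.1333, -0.1667], 0], [[0, 0, 0], 0]]' >/dev/null; python3 st.py; python3 - <<'E'
from h import *
a=cam("side")["img"][100:235,225:365,::-1];b=cam("wrist")["img"][:,:,::-1]; c=cam("top")["img"][165:255,230:340,::-1]
cv2.imwrite("pics/d.png",np.hstack([cv2.resize(a,(400,386)),cv2.resize(c,(400,386))]))
E
```

```text
t 12.8 tub mm [ 63. 159.] z 254.4 F [-0.4 -0.3 -1.1] yaw 93.4 zax [ 0.008  0.004 -1.   ]
```

View pics/d.png

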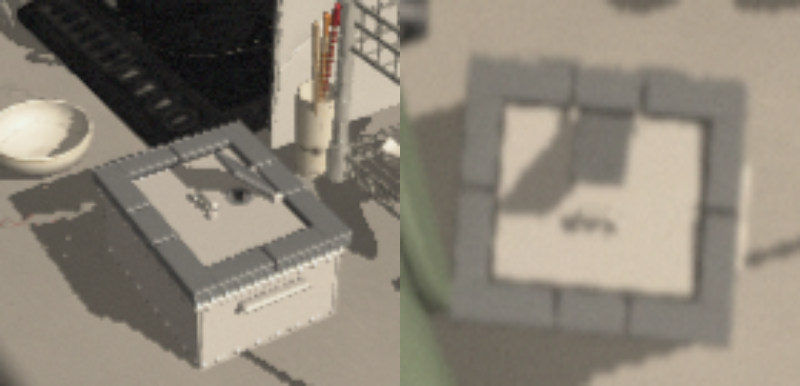

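The side view (left) shows the lid flat with the rim flush all round and the bowl untouched. The top view shows the flap still up at about (603,150). Next I'll go over the flap, staying behind the catch, aiming at tub x ≈ +8.

To row units: -0.04 m / 0.3 = -0.1333, -0.039 m / 0.3 = -0.13.

```bash
python3 jog.py '[[[0.0467, -0.1333, 0.0333], 0], [[0.0467, -0.1333, 0.0667], 0], [[0.0467, -0.1333, 0.0667], 0], [[0.0433, -0.13, 0.0667], 0], [[0, 0, 0], 0]]' >/dev/null; python3 st.py; python3 - <<'E'
from h import *
print(onz(cam("top"),(284.8,211.5),.105))
E
```

```text
t 13.575 tub mm [ 21.7 -11.4] z 176.7 F [-0.  -0.2  0.4] yaw 93.0 zax [-0.008 -0.002 -1.   ]
[0.53796487 0.08751546 0.105     ]
```

To row units: 0.0135 m / 0.3 = 0.045, 0.01 m / 0.3 = 0.0333.

```bash
python3 jog.py '[[[0.045, 0.0333, 0.0333], 0], [[0, 0, 0], 0], [[0, 0, 0], 0]]' >/dev/null; python3 st.py
```

```text
t 14.0 tub mm [10.9  1.1] z 170.4 F [ 0.2  0.4 -0.2] yaw 93.3 zax [ 0.001  0.    -1.   ]
```

To row units: 0.012 m / 0.3 = 0.04, 0.01 m / 0.3 = 0.0333.

```bash
python3 jog.py '[[[0.01, -0.0067, 0.04], 0], [[0, 0, 0.04], 0], [[0, 0, 0.04], 0], [[0, 0, 0.0333], 0], [[0, 0, 0.0267], 0], [[0, 0, 0], 0]]' >/dev/null; python3 st.py; python3 jog.py '[[[0, 0, 0.0167], 0], [[0, 0, 0.01], 0], [[0, 0, 0], 0]]' >/dev/null; python3 st.py
```

```text
t 14.75 tub mm [ 7.7 -1.5] z 115.7 F [-0.5  0.1  0.5] yaw 93.2 zax [ 0.  0. -1.]
t 15.125 tub mm [ 7.8 -1.3] z 108.7 F [-0.5  0.3  4.6] yaw 93.2 zax [ 0.001  0.    -1.   ]
```

To row units: 0.003 m / 0.3 = 0.01.

```bash
python3 jog.py '[[[0, 0, 0.01], 0], [[0, 0, 0], 0]]' >/dev/null; python3 st.py; python3 jog.py '[[[0, 0, 0.0067], 0], [[0, 0, 0], 0]]' >/dev/null; python3 st.py
```

```text
t 15.375 tub mm [ 7.8 -1.4] z 105.7 F [-1.4 -0.9  6.6] yaw 93.2 zax [ 0.001  0.    -1.   ]
t 15.625 tub mm [ 7.8 -1.4] z 105.3 F [-4.1 -0.6 15.6] yaw 93.2 zax [ 0.002  0.    -1.   ]
```

Hard stop at 105.3 with 16 N. I'll press a touch more, then lift clear and look.

To row units: -0.05 m / 0.3 = -0.1667, 0.04 m / 0.3 = 0.1333.

```bash
python3 jog.py '[[[0, 0, 0.0033], 0], [[0, 0, 0], 0], [[0, 0, 0], 0], [[0, 0, -0.0667], 0], [[0, 0, -0.1667], 0], [[-0.0667, 0.1333, -0.1667], 0], [[-0.1, 0.1667, -0.0667], 0], [[-0.0667, 0.1667, 0], 0], [[0, 0, 0], 0], [[0, 0, 0], 0]]' >/dev/null; python3 st.py; python3 - <<'E'
from h import *
a=cam("side")["img"][100:235,225:365,::-1]; c=cam("top")["img"][165:255,230:340,::-1]
cv2.imwrite("pics/e.png",np.hstack([cv2.resize(a,(400,386)),cv2.resize(c,(400,386))]))
E
```

```text
t 16.875 tub mm [ 59.8 142.1] z 237.6 F [0.2 0.5 0.1] yaw 93.3 zax [-0.002 -0.001 -1.   ]
```

View pics/e.png

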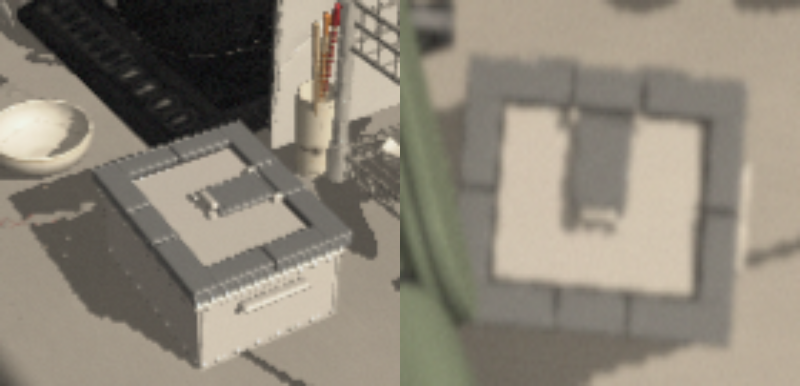

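The flap lies flat under its catch (left picture about (240,195), right about (600,165)), the rim is flush and the robot is clear.

```bash
python3 -c "
from plant import env
print(env.close_job())"
```

```text
the job is handed in; nothing more can be done
None
```

I handed the job in at about 17 s: the lid is shut, each of the six rim sections was pressed to its hard stop, and the vent flap was pressed last and is held by its catch. The bowl is undisturbed, and the arm stayed well clear of the mill and jar. The hand-in returned no verdict.

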